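# Step the cuff back one notch on the indexing stand

### The job

The gold cuff on the indexing stand has been turned one division too far. With your fingertips, gently lift the ratchet pawl out of the wheel by its ball-ended lever and throw it over onto its back stop, push an arm of the star handle so that the wheel goes backward (the way the pawl was blocking) by just one notch, then tip the pawl over again so that it drops into that notch and locks the wheel. Grasp nothing, and leave the things lying around where they are.

Things in the scene. Friction and masses are not known exactly. Their poses are not given: they have to be found in the camera images.
- stand: Heavy indexing stand fixed to the bench, base 94 x 190 x 16 mm. Origin on the bench under the middle of the ratchet wheel. x: along the level spindle (105 mm above the bench), from the star handle (x = -56 mm) past the wheel (x = 0) to the mandrel with the gold cuff (x = 38 to 120 mm). y: level, toward the pawl post (the pawl is over x = 0). z up.
- spindle_star (a point): Spindle axis at the star handle. Six 9 mm steel arms, 60 degrees apart, swing in the stand's y-z plane; each ends in a 22 mm black ball, centre 85 mm from the axis. Handle, ratchet wheel and mandrel are fast on one spindle, so pushing any arm turns the wheel. The spindle is stiff (2 to 4 N at a ball, more the faster) and stays where it is left.
- wheel (a joint): Turn of wheel and star handle (rad), forward positive; starts at 0 to 0.08. Wheel 108 mm across, 12 saw teeth: one notch = 0.524 (30 degrees). Backward is negative: the wheel's top and upper arms then move toward the pawl post (stand +y). With the pawl down the wheel clicks forward but is stopped backward, first at -0.02, one notch back at -0.54. Between -0.52 and -0.36 the pawl drops into that notch.
- star_ball (a point): Centre of the 22 mm ball on the star arm that is uppermost at the start. At wheel 0 this arm leans 15 degrees from vertical toward stand -y (away from the pawl post); one notch back it leans 15 degrees toward stand +y.
- pawl_pivot (a point): Centre of the pawl's pivot pin, parallel to the spindle, at stand x = 0, y = 70 mm, 167 mm above the bench, in a clevis on the pawl post. Clevis 21 mm wide along x, up to 195 mm above the bench.
- pawl (a joint): Turn of the pawl (rad), lifting positive. A 70 mm steel bar, about 0.12 kg, moved by its weight alone. Near 0 (-0.02 to 0.04) it lies level from the pivot toward stand -y, hooked nose down in a notch at the wheel's top; about 0.15 on a tooth tip. Lifted past about 1.1 it falls over onto its back stop at 1.5 and stays; pushed back below about 1.1 it falls onto the wheel.
- pawl_ball (a point): Centre of the 20 mm steel ball on the pawl's lifting lever, an 8 mm rod standing up near the nose; 75 mm from the pivot. Pawl seated: stand y = 20 mm, 223 mm above the bench. It swings in an arc over the pivot (centre at most 242 mm above the bench) to stand y = 122 mm, 221 mm above the bench, on the back stop.
- tray: Clear plastic tray, 180 x 260 mm, 75 mm high, fixed, with three cuffs in it; bystander. Origin under its centre.
- cuff_a: Loose gold cuff (ring about 64 mm across, 36 mm high) in the tray; bystander. Origin at the centre of its underside.
- cuff_b: Loose gold cuff (60 mm across, 40 mm high) in the tray; bystander. Origin at the centre of its underside.
- cuff_c: Loose gold cuff (64 mm across, 36 mm high) in the tray; bystander. Origin at the centre of its underside.
- cuff_d: Loose gold cuff (62 mm across, 32 mm high) standing on the bench near the mandrel; bystander. Origin at the centre of its underside.
- hammer: Loose hammer, 240 mm long, lying on the bench, head toward the robot; bystander. Origin on the bench under its middle.
- lens: Loose hand magnifier, black ring 100 mm across and 22 mm high with a 120 mm handle; bystander. Origin on the bench under the ring's centre.
- oil: Loose small amber oil bottle, 32 mm across, 75 mm high, beside the stand; bystander. Origin at the centre of its underside.
- punch: Loose steel chasing punch, 110 mm long, 9 mm square, on the bench before the stand; bystander. Origin on the bench under its middle.

How it is judged (in metres and radians):
On the way, in this order (a step that is already met when the one before it is completed fails the run):
1. the pawl is lifted out and thrown over onto its back stop, the wheel not yet turned back (value of joint pawl above 1.35 rad and value of joint wheel above -0.12 rad), for 0.2 s.
2. the wheel is pushed backward by about one notch (value of joint wheel between -0.75 and -0.34 rad), for 0.2 s.
At the end, for the whole second after the job is handed in: The wheel stands one notch back (between -0.57 and -0.36 rad: at the stop at -0.54 or up to 10 degrees forward of it), the pawl's nose lies down in that notch (pawl below 0.07 rad), and both are at rest (value of joint wheel between -0.57 and -0.36 rad and value of joint pawl below 0.07 rad and velocity of joint wheel between -0.05 and 0.05 rad/s and velocity of joint pawl between -0.1 and 0.1 rad/s); the robot touches nothing.
It fails at once if the wheel is run back nearly two notches (value of joint wheel below -0.95 rad).
It fails at once if the wheel is clicked forward to another notch (value of joint wheel above 0.5 rad).
It fails at once if the pawl is gripped or forced (more than 25 N from the fingers) (contact force between the fingers and pawl above 25 N).
It fails at once if the star handle or wheel is gripped or forced (more than 30 N from the fingers) (contact force between the fingers and wheel above 30 N).
It fails at once if a bystander is lifted or shifted by more than 3 cm (distance of any of cuff_a, cuff_b, cuff_c, cuff_d, hammer, lens, oil, punch from where it was at the start of the episode above 0.03 m).
It also fails if it takes over 59 s, if anything falls off the work surface, if the arm or the gripper's body presses on something with over 40 N, if the wrist force passes 120 N, or if a joint passes its speed limit or range.

### The arm

A 6-joint arm with a two-finger parallel gripper is mounted at the origin on the work surface. World frame = base frame: x ahead of the robot, y to its left, z up, the work surface at z = 0. Lengths are in mm, angles in rad, forces in N, time in s.
With the tool pointing down it reaches from about 325 to 1000 mm from the base axis. Payload 5.1 kg.
Tool frame: the origin (TCP) lies at the centre of the arm's flange, where the gripper is bolted on; the fingertips stand 173 mm ahead of it and the grasp point (between the pads) lies 155 mm ahead of it; z points along the fingers, y is the direction in which the jaws open and shut (so a half turn about z gives the same grasp; the last joint's range is limited). The gripper opens to 85 mm and grips with 20 to 120 N. Pads are 22 mm wide; open, the fingers measure 114 mm over their backs; the gripper's body (76 mm by 85 mm) begins 54 mm behind the grasp point. The pads swing forward as they close: fully open they stand 13 mm farther back than shut.
Start: joints at [1.228, 0.124, 1.65, -0, 1.367, -0.083], TCP at [166.999, 628.17, 404.722] pointing down, gripper open.
Joint ranges: [-2.61, 2.61], [-1.02, 2.33], [0.03, 2.71], [-1.35, 4.49], [0.32, 2.68], [-2.91, 2.91]. Speed limits (rad/s): [2.57, 2.57, 3.14, 3.14, 3.14, 3.14].

### API

Orientations are given as [roll, pitch, yaw] about the fixed x, y, z axes, in that order (R = Rz(yaw) Ry(pitch) Rx(roll)).
In Python, from plant import bot, imaging, hand_in gives the robot as it stands. The module is installed in compiled form; this text tells all that it offers.
- The arm moves only by the tool arm_command, never from a script. Its argument "targets" is a list that holds one entry, the list of rows, each a list of 7 numbers: the turn, a rotation vector about the tool's x, y, z in degrees, then the shift along the tool's x, y, z in mm, then the closure, from 0 (fully open) to 1 (shut). A call has 1 to 20 rows; each row is the pose to reach, as a shift and turn from the pose measured when the call began, along the tool's axes at that moment; what a row does not reach only later rows make up. A row lasts 1/10 s, in which the tool goes at most 50 mm and 8.59 degrees, less where a joint would pass 70% of its speed; a pose out of reach is approached as far as the arm can. A call with a gripper value outside its range is refused whole. The fingers move at their own pace and stop on an object; "force" is the grip in N (left out, the last holds). Time passes only in rows, so rows that repeat a pose let the fingers close. It gives the time, the measured TCP pose, the force and the opening at its end, in the units of the state.
- bot.observe(): the state, without advancing time (a new reading comes with each control period).
- imaging.grab_frame(name): name is "side" or "top"; returns a dict with "frame" (400x640x3 uint8, red, green, blue), "camera_matrix" (3x3 intrinsics, pixels), "rvec" (rotation vector, rad) and "tvec" (3), from world to camera coordinates, as OpenCV has them. Camera axes: x right, y down, z forward; pixel columns grow to the right and rows downward; lengths in mm; the calibration is good to about 2 mm. A picture is of the moment at which its call begins. There is no depth.
- hand_in(): hands the job in, once; it reports no verdict.
Trained networks look in a picture, given as the dict that the camera call returned (one of the last four; its "shot" number tells which), for a name from the list of things; names that differ only in an ending like _2 or _b are one class to them, and where a whole thing is asked for, a point or a joint stands for the part that bears it (a point fixed in the world has none). Each returns a list of dicts, best first, with "p" (0 to 1); they miss things now and then, are a little off and sometimes report something else, mostly with a low value. They report only what shows in the picture. A call takes as long as a camera call.
- imaging.find_in(target, picture): "point" ([x, y, z] in mm, in the coordinates of the camera as it stood for that picture, good to about 4 mm: the middle of the surface that is visible of it).
The state is a dict: "t": time; "joints": joint angles; "joint_vel": joint speeds; "tau": joint torques, N m; "eef_pos": TCP position; "orientation": TCP orientation; "force": force on the tool from outside, world axes, zero at the start; "wrist_torque": the same for the moment, N m; "grip_width": finger opening in mm.
Only numpy, scipy, OpenCV 4.12 (cv2) and the standard library are available. Lean on these libraries where they do the work, as an engineer would, in place of code of your own. Each camera call takes 0.05 s, during which the arm holds its last target. There are 200 camera calls.

## Working session

There is one attempt and no reset: what is moved stays moved. The work goes in short steps, Python scripts to look and compute and a tool call to move; the robot and the scene stay as the last step left them, time stands still between calls to the robot, and variables do not carry over. Pictures are saved under pics/ and viewed, about 8 in all and at most 12, crops included, and the job is handed in when it is done.

Besides the shell and the picture viewer there is one more tool, called after "Call:" as name(argument=value, ...) on one line, values as JSON. arm_command: Moves the arm, as the interface text tells. Its arguments: {"type":"object","properties":{"targets":{"type":"array","items":{"type":"array","items":{"type":"array","items":{"type":"number"}}}},"force":{"type":"number"}},"required":["targets"]}

```bash
mkdir -p pics; cat > h.py <<'E'
import numpy as np, cv2
from plant import bot, imaging, hand_in
def grab(n):
    f=imaging.grab_frame(n); return f
def w(f,p):
    R=cv2.Rodrigues(np.array(f["rvec"],float))[0]
    return R.T@(np.array(p,float).ravel()-np.array(f["tvec"],float).ravel())
def px(f,P):
    return cv2.projectPoints(np.array(P,float).reshape(-1,1,3),np.array(f["rvec"],float),np.array(f["tvec"],float),np.array(f["camera_matrix"],float),None)[0].reshape(-1,2)
def save(f,n): cv2.imwrite("pics/"+n,cv2.cvtColor(f["frame"],cv2.COLOR_RGB2BGR))
E
python3 - <<'E'
from h import *
for n in("side","top"):
    f=grab(n); save(f,n+"1.png")
    R=cv2.Rodrigues(np.array(f["rvec"],float))[0]; print(n,"cam at",(-R.T@np.array(f["tvec"]).ravel()).round())
    for t in("stand","spindle_star","star_ball","pawl_ball","pawl_pivot","oil","cuff_d","hammer","punch","lens","tray"):
        for d in imaging.find_in(t,f)[:2]: 
            P=w(f,d["point"]);print(t,round(d["p"],2),P.round(),px(f,P).round())
print(bot.observe())
E
```

```text
side cam at [ 305. 1207. 1294.]
stand 0.73 [568. -21. 101.] [[322. 205.]]
stand 0.56 [ 367. -352.   18.] [[390. 170.]]
spindle_star 0.73 [567. -25. 101.] [[322. 204.]]
star_ball 0.94 [553. -48. 119.] [[328. 196.]]
pawl_pivot 0.78 [567. -24. 102.] [[322. 204.]]
pawl_pivot 0.7 [553. -49. 119.] [[328. 196.]]
oil 0.56 [687.  11.  44.] [[287. 219.]]
cuff_d 0.8 [512. 429.  28.] [[310. 334.]]
cuff_d 0.48 [572. 487.  30.] [[284. 347.]]
hammer 0.66 [ 368. -351.   18.] [[390. 170.]]
punch 0.52 [449. -25.   7.] [[356. 228.]]
lens 0.86 [ 527. -439.   18.] [[353. 151.]]
tray 0.62 [532. 427.   5.] [[303. 336.]]
top cam at [ 358.   11. 1405.]
stand 0.82 [566. -59. 115.] [[338. 193.]]
spindle_star 0.93 [564. -56. 115.] [[337. 193.]]
spindle_star 0.18 [514. 429.  33.] [[206. 208.]]
star_ball 0.91 [555. -69. 125.] [[341. 195.]]
pawl_ball 0.45 [572. -28. 172.] [[330. 188.]]
pawl_pivot 0.73 [565. -57. 115.] [[338. 193.]]
oil 0.53 [683.   4.  52.] [[321. 164.]]
cuff_d 0.59 [490. 351.  31.] [[227. 214.]]
cuff_d 0.47 [565. 501.  30.] [[188. 194.]]
hammer 0.63 [ 353. -358.   23.] [[417. 255.]]
hammer 0.45 [571. -29. 173.] [[330. 188.]]
lens 0.76 [ 535. -454.   12.] [[441. 207.]]
tray 0.77 [529. 432.   4.] [[208. 204.]]
tray 0.31 [558. -65. 126.] [[340. 195.]]
{'t': 1.2, 'joints': array([ 1.22840160e+00,  1.23812644e-01,  1.65031847e+00,  5.50099815e-06,
        1.36748097e+00, -8.26089739e-02]), 'joint_vel': array([-7.05101426e-04, -1.50002161e-05,  5.36208966e-04, -2.62959903e-04,
        1.64708364e-03, -1.65418460e-04]), 'tau': array([-7.61937154e-04, -4.23609316e+01, -3.65746915e+01, -2.58372711e-04,
        7.07272193e-04, -1.07577324e-05]), 'eef_pos': array([166.9972183 , 628.16991549, 404.70308587]), 'orientation': array([-3.14157372e+00, -6.97334682e-06,  2.88180579e+00]), 'force': array([0.12831345, 0.13431429, 0.29965836]), 'wrist_torque': array([ 0.00130381, -0.06602391,  0.00205031]), 'grip_width': 85.66397449783895}
```

```bash
python3 - <<'E'
import cv2
a=cv2.imread("pics/side1.png")[140:260,240:400]; b=cv2.imread("pics/top1.png")[130:250,260:420]
cv2.imwrite("pics/c1.png",cv2.resize(a,(800,600),interpolation=cv2.INTER_CUBIC))
cv2.imwrite("pics/c2.png",cv2.resize(b,(800,600),interpolation=cv2.INTER_CUBIC))
E
```

```text
(no output)
```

View pics/c1.png

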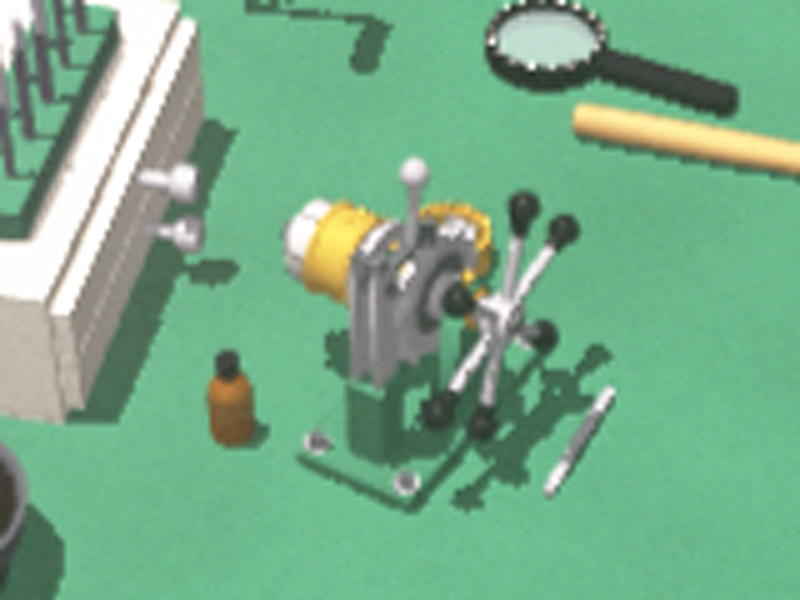

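View pics/c2.png

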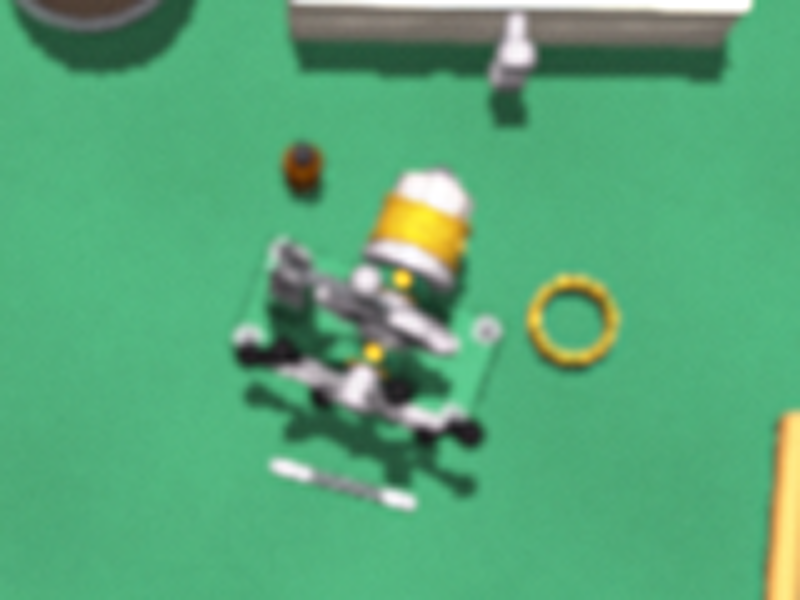

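```bash
cat > fit.py <<'E'
from h import *
from scipy.optimize import least_squares, linear_sum_assignment
def T(s,P):
    c,n=np.cos(s[2]),np.sin(s[2]); P=np.array(P,float).reshape(-1,3)
    return P@np.array([[c,n,0],[-n,c,0],[0,0,1]])+[s[0],s[1],0]
def balls(q):
    a=np.radians([-15,45,105,165,225,285])-q
    return np.c_[np.full(6,-56),85*np.sin(a),105+85*np.cos(a)]
def pb(p): 
    a=np.arctan2(56,-50)-p
    return np.array([0,70+75*np.cos(a),167+75*np.sin(a)])
E
python3 - <<'E'
from fit import *
S=np.array([[523,213],[564,230],[458,298],[437,411],[482,425],[541,335]])/5+[240,140]
U=np.array([[245,350],[288,350],[398,388],[470,430],[425,435],[322,397]])/5+[260,130]
f,g=grab("side"),grab("top")
pf,pg=np.array([[414,172]])/5+[240,140],np.array([[367,279]])/5+[260,130]
def res(s):
    r=[]
    for c,B,p in((f,S,pf),(g,U,pg)):
        Q=px(c,T(s,balls(s[3]))); D=np.linalg.norm(Q[:,None]-B[None],axis=2); i,j=linear_sum_assignment(D)
        r+=[(Q[i]-B[j]).ravel(),(px(c,T(s,pb(0)))-p).ravel()]
    return np.concatenate(r)
best=min((least_squares(res,[x,-45,y,.03],loss="soft_l1") for x in(570,595) for y in(-.2,-.3,-.1)),key=lambda r:r.cost)
s=best.x; print(s,best.cost,res(s).round(1).reshape(-1,2).tolist())
print("pivot",T(s,[0,70,167]),"pb",T(s,pb(0)),"pb back",T(s,pb(1.5)),"balls",T(s,balls(s[3])).round().tolist())
np.save("s.npy",s); print(bot.observe()["t"])
E
```

```text
[ 5.61164100e+02 -5.54557996e+01 -3.62382726e-01  4.67893743e-02] 4.743905089212492 [[-0.2, -1.7], [-0.4, -0.0], [-0.4, -0.2], [-0.6, -0.2], [-0.1, -0.1], [-0.4, -0.5], [-0.3, -0.2], [-0.1, 1.4], [-1.3, 0.5], [0.7, 1.0], [-0.3, -0.6], [0.1, -0.4], [-0.3, 1.1], [-0.1, 0.7]]
pivot [[585.97932497   9.99803604 167.        ]] pb [[568.27147003 -36.70905685 222.94532462]] pb back [[604.50983698  58.8750089  220.78347003]] balls [[500.0, -60.0, 186.0], [529.0, 18.0, 168.0], [538.0, 42.0, 87.0], [518.0, -11.0, 24.0], [489.0, -89.0, 42.0], [479.0, -113.0, 123.0]]
1.3
```

```bash
cat >> fit.py <<'E'
from scipy.spatial.transform import Rotation as Ro
s=np.load("s.npy") if __import__("os").path.exists("s.npy") else None
def now():
    o=bot.observe(); R=Ro.from_euler("xyz",o["orientation"]); tip=o["eef_pos"]+173*R.as_matrix()[:,2]
    c,n=np.cos(s[2]),np.sin(s[2]); d=tip-[s[0],s[1],0]
    print("t",round(o["t"],2),"tip stand",np.round([c*d[0]-n*0+n*d[1],-n*d[0]+c*d[1],d[2]],1),"F",o["force"].round(2),"grip",round(o["grip_width"],1))
    return o,R
def goto(P):
    o,R=now(); D=Ro.from_euler("xyz",[np.pi,0,np.pi+s[2]])
    tcp=T(s,P)[0]-173*D.as_matrix()[:,2]
    print("turn",np.degrees((R.inv()*D).as_rotvec()).round(2),"shift",R.inv().apply(tcp-o["eef_pos"]).round(1))
E
python3 -c "
from fit import *
goto([0,-30,290]); goto([0,-30,250])"
```

```text
t 1.3 tip stand [-610.9  499.5  231.7] F [ 0.21 -0.7   1.31] grip 85.1
turn [-0.   -0.    5.88] shift [-553.5 -589.3  -58.3]
t 1.3 tip stand [-610.9  499.5  231.7] F [ 0.21 -0.7   1.31] grip 85.1
turn [-0.   -0.    5.88] shift [-553.5 -589.3  -18.3]
```

Call:
arm_command(targets=[[[0,0,2,-50,-50,-58,1],[0,0,5.9,-553,-589,-58,1],[0,0,5.9,-553,-589,-58,1],[0,0,5.9,-553,-589,-58,1],[0,0,5.9,-553,-589,-58,1],[0,0,5.9,-553,-589,-58,1],[0,0,5.9,-553,-589,-58,1],[0,0,5.9,-553,-589,-58,1],[0,0,5.9,-553,-589,-58,1],[0,0,5.9,-553,-589,-58,1],[0,0,5.9,-553,-589,-58,1],[0,0,5.9,-553,-589,-58,1],[0,0,5.9,-553,-589,-58,1],[0,0,5.9,-553,-589,-58,1],[0,0,5.9,-553,-589,-58,1],[0,0,5.9,-553,-589,-58,1],[0,0,5.9,-553,-589,-58,1],[0,0,5.9,-553,-589,-58,1],[0,0,5.9,-553,-589,-58,1],[0,0,5.9,-553,-589,-58,1]]], force=20)

```text
t: 3.3
eef_pos: [549.7, -81.8, 462.8]
orientation: [3.141, -0.0, 2.78]
force: [-0.1, -0.1, -0.0]
grip_width: -0.0
```

```bash
python3 -c "
from fit import *
goto([0,-30,219])"
```

```text
t 3.3 tip stand [ -1.4 -28.6 289.8] F [-0.14 -0.07 -0.02] grip -0.0
turn [ 0.02 -0.01  0.07] shift [-1.4 -1.3 70.8]
```

Arrived. Descend and look.

Call:
arm_command(targets=[[[0,0,0,-1,-1,45,1],[0,0,0,-1,-1,71,1],[0,0,0,-1,-1,71,1],[0,0,0,-1,-1,71,1]]])

```text
t: 3.7
eef_pos: [550.0, -82.0, 392.3]
orientation: [3.141, -0.0, 2.782]
force: [1.1, -0.7, -0.0]
grip_width: 0.3
```

```bash
python3 - <<'E'
from fit import *
now()
o=[]
for n in("side","top"):
    f=grab(n); c=np.array(px(f,T(s,[0,0,215]))[0]).astype(int)
    print(n,c-[40,60],px(f,T(s,[[0,-30,219],[0,20,223]])).round(1).tolist())
    a=f["frame"][c[1]-60:c[1]+60,c[0]-40:c[0]+40][:,:,::-1]; o.append(cv2.resize(a,(400,600),interpolation=cv2.INTER_CUBIC))
cv2.imwrite("pics/c3.png",np.hstack(o))
E
```

```text
t 3.7 tip stand [ -1.1 -28.6 219.3] F [ 1.07 -0.67 -0.02] grip 0.3
side [285 112] [[330.6, 166.8], [322.5, 174.2]]
top [298 129] [[347.5, 192.4], [333.3, 186.5]]
```

View pics/c3.png

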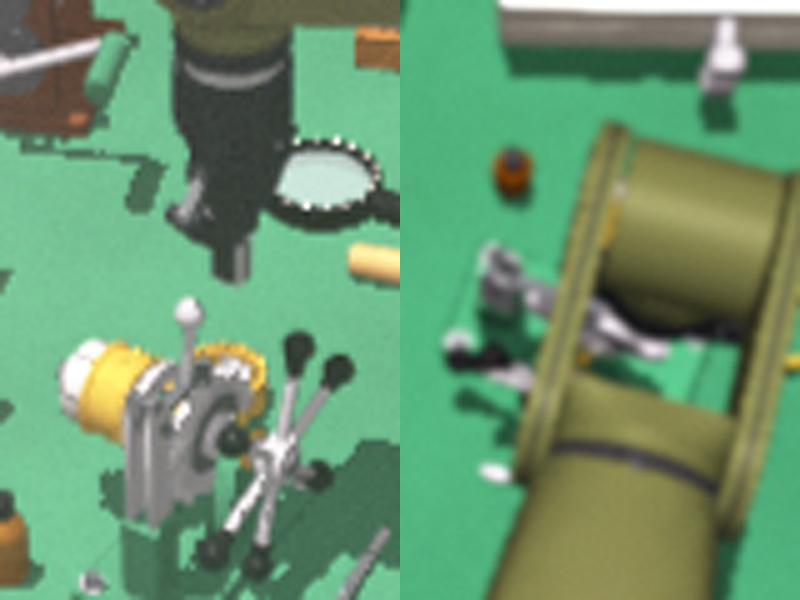

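Call:
arm_command(targets=[[[0,0,0,-1,10,1,1],[0,0,0,-1,19,1,1],[0,0,0,-1,23,1,1],[0,0,0,-1,27,1,1],[0,0,0,-1,32,-3,1],[0,0,0,-1,37,-6,1],[0,0,0,-1,42,-9,1],[0,0,0,-1,47,-12,1],[0,0,0,-1,52,-14,1],[0,0,0,-1,57,-15,1],[0,0,0,-1,62,-16,1],[0,0,0,-1,67,-17,1],[0,0,0,-1,67,-17,1]]])

```text
t: 5.1
eef_pos: [575.4, -19.6, 414.3]
orientation: [3.14, 0.005, 2.782]
force: [-6.1, -0.7, 10.1]
grip_width: -0.2
```

```bash
cat > look.py <<'E'
from fit import *
import sys
now(); f=grab("side"); c=px(f,T(s,[-20,0,180]))[0].astype(int)
print(c-[40,40])
def show(name):
    a=f["frame"][c[1]-40:c[1]+50,c[0]-50:c[0]+50][:,:,::-1]; cv2.imwrite("pics/"+name,cv2.resize(a,(600,540),interpolation=cv2.INTER_CUBIC))
print("ball preds p:",{p:px(f,T(s,pb(p)))[0].round(1).tolist() for p in(0,.6,.8,1.0,1.2,1.5)})
show(sys.argv[1])
E
python3 look.py c4.png
```

```text
t 5.1 tip stand [  1.5  38.9 241.3] F [-6.14 -0.68 10.05] grip -0.2
[290 142]
ball preds p: {0: [322.5, 174.2], 0.6: [315.7, 176.7], 0.8: [313.1, 179.2], 1.0: [310.5, 182.5], 1.2: [308.1, 186.3], 1.5: [305.0, 192.7]}
```

View pics/c4.png

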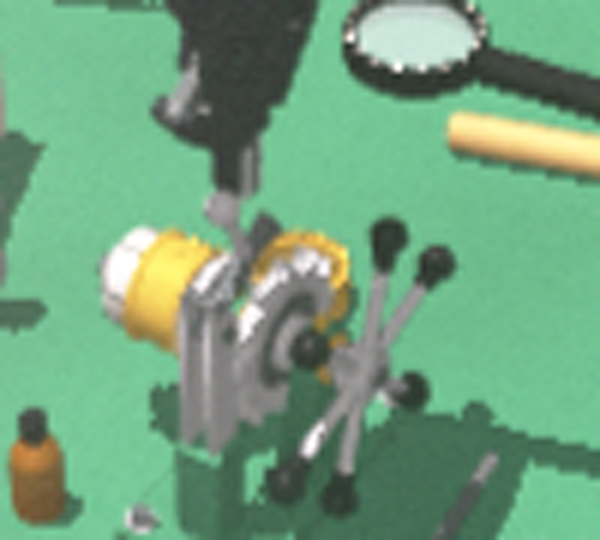

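Call:
arm_command(targets=[[[0,0,0,0,-10,-4,1],[0,0,0,1,-35,-4,1],[0,0,0,1,-57,0,1],[0,0,0,1,-57,27,1],[0,0,0,1,-57,27,1],[0,0,0,1,-57,27,1]]])

```text
t: 5.75
eef_pos: [554.3, -72.7, 386.5]
orientation: [3.14, 0.004, 2.782]
force: [0.9, -0.0, 1.2]
grip_width: 0.3
```

```bash
python3 look.py c5.png
```

```text
t 5.75 tip stand [  0.4 -18.3 213.5] F [ 0.92 -0.05  1.21] grip 0.3
[290 142]
ball preds p: {0: [322.5, 174.2], 0.6: [315.7, 176.7], 0.8: [313.1, 179.2], 1.0: [310.5, 182.5], 1.2: [308.1, 186.3], 1.5: [305.0, 192.7]}
```

View pics/c5.png

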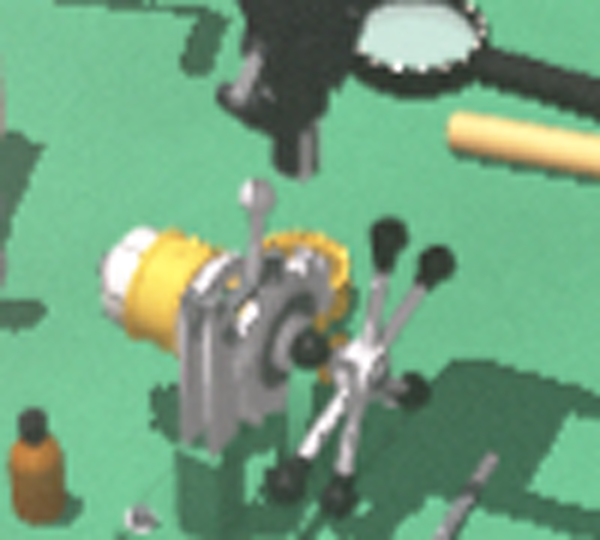

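```bash
python3 - <<'E'
from fit import *
f=grab("side")
q=lambda P:((px(f,T(s,P))-[280,142])*6).round().tolist()
print(q([[11,-18,213.5],[-11,-18,213.5],[0,-8,213.5],[0,-28,213.5],[0,-18,233]]))
a=cv2.resize(f["frame"][150:178,315:345][:,:,::-1],None,fx=20,fy=20,interpolation=cv2.INTER_NEAREST)
cv2.imwrite("pics/c6.png",a)
E
```

```text
[[275.0, 162.0], [309.0, 175.0], [283.0, 178.0], [302.0, 159.0], [292.0, 141.0]]
```

View pics/c6.png

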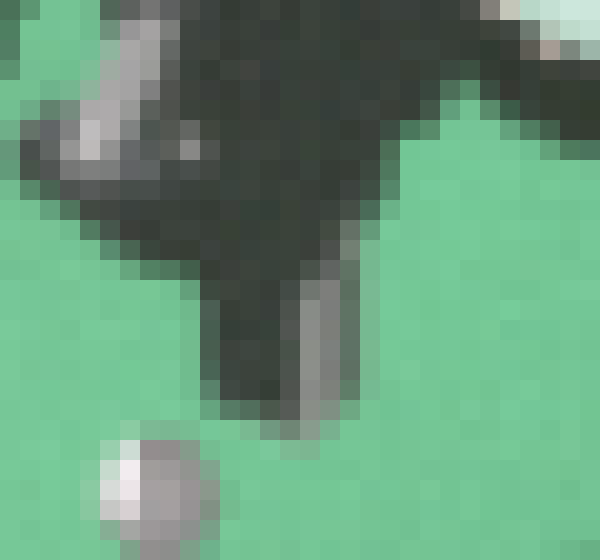

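```bash
python3 - <<'E'
from fit import *
o,R=now(); print(o["joints"].round(2))
E
```

```text
t 5.85 tip stand [  1.3 -17.8 215.2] F [0.47 0.04 0.37] grip -0.5
[-0.23 -0.07  1.87  0.    1.33 -1.44]
```

Call:
arm_command(targets=[[[0,0,8,1,-7,-10,1],[0,0,16,1,-7,-10,1],[0,0,24,1,-7,-10,1],[0,0,32,1,-7,-10,1],[0,0,40,1,-7,-10,1],[0,0,48,1,-7,-10,1],[0,0,56,1,-7,-10,1],[0,0,64,1,-7,-10,1],[0,0,72,1,-7,-10,1],[0,0,80,1,-7,-10,1],[0,0,88,1,-7,-5,1],[0,0,90,1,-7,0,1],[0,0,90,1,-7,0,1],[0,0,90,1,-7,0,1]]])

```text
t: 7.25
eef_pos: [551.7, -78.5, 389.2]
orientation: [3.133, -0.002, 1.213]
force: [0.8, -0.0, 0.1]
grip_width: -0.1
```

```bash
python3 - <<'E'
from fit import *
o,R=now(); print(o["joints"].round(2),o["orientation"])
E
```

```text
t 7.25 tip stand [  0.8 -24.5 216.2] F [ 0.78 -0.04  0.09] grip -0.1
[-0.24 -0.07  1.88  0.    1.33  0.12] [ 3.13341994e+00 -2.07768472e-03  1.21294369e+00]
```

Call:
arm_command(targets=[[[0,0,0,12,0,0,1],[0,0,0,19,0,0,1],[0,0,0,23,0,-1,1],[0,0,0,28,0,-5,1],[0,0,0,33,0,-8,1],[0,0,0,38,0,-11,1],[0,0,0,43,0,-13,1],[0,0,0,48,0,-15,1],[0,0,0,53,0,-17,1],[0,0,0,53,0,-17,1]]])

```text
t: 8.25
eef_pos: [570.3, -28.2, 406.4]
orientation: [3.133, -0.003, 1.214]
force: [0.0, 0.1, 0.4]
grip_width: -0.3
```

```bash
python3 look.py c7.png
```

```text
t 8.25 tip stand [  0.3  29.2 233.4] F [0.01 0.11 0.43] grip -0.3
[290 142]
ball preds p: {0: [322.5, 174.2], 0.6: [315.7, 176.7], 0.8: [313.1, 179.2], 1.0: [310.5, 182.5], 1.2: [308.1, 186.3], 1.5: [305.0, 192.7]}
```

View pics/c7.png

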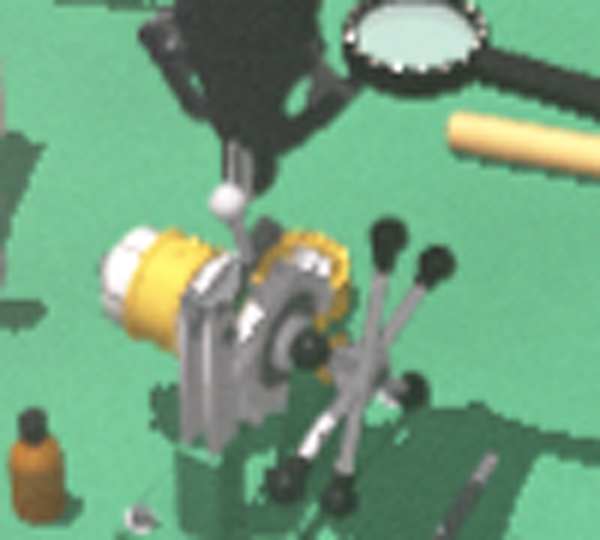

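Call:
arm_command(targets=[[[0,0,0,5,0,-2,1],[0,0,0,10,0,-3,1],[0,0,0,15,0,-4,1],[0,0,0,20,0,-5,1],[0,0,0,25,0,-5,1],[0,0,0,30,0,-5,1],[0,0,0,35,0,-4,1],[0,0,0,39,0,-3,1],[0,0,0,43,0,-2,1],[0,0,0,47,0,0,1],[0,0,0,51,0,1,1],[0,0,0,55,0,2,1],[0,0,0,55,0,2,1],[0,0,0,40,0,-15,1],[0,0,0,30,0,-20,1],[0,0,0,30,0,-20,1],[0,0,0,30,0,-20,1]]])

```text
t: 10.0
eef_pos: [580.4, -1.1, 427.1]
orientation: [3.132, -0.003, 1.212]
force: [-0.4, -0.1, -0.1]
grip_width: -0.1
```

```bash
python3 look.py c8.png
```

```text
t 10.0 tip stand [  0.3  58.1 254.1] F [-0.36 -0.08 -0.12] grip -0.1
[290 142]
ball preds p: {0: [322.5, 174.2], 0.6: [315.7, 176.7], 0.8: [313.1, 179.2], 1.0: [310.5, 182.5], 1.2: [308.1, 186.3], 1.5: [305.0, 192.7]}
```

View pics/c8.png

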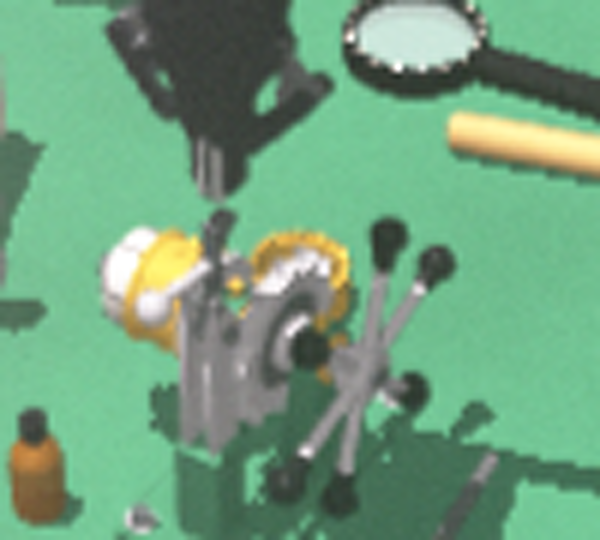

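Call:
arm_command(targets=[[[0,0,0,-40,-19,0,1],[0,0,0,-80,-38,0,1],[0,0,0,-120,-56,0,1],[0,0,0,-120,-56,0,1],[0,0,0,-120,-56,40,1],[0,0,0,-120,-56,76,1],[0,0,0,-120,-56,76,1],[0,0,0,-120,-56,76,1],[0,0,0,-120,-56,76,1]]])

```text
t: 10.95
eef_pos: [487.5, -93.5, 352.0]
orientation: [3.13, -0.003, 1.213]
force: [-0.7, 0.2, 0.5]
grip_width: 0.4
```

```bash
python3 -c "
from fit import *
now()"
```

```text
t 10.95 tip stand [-53.4 -61.2 179. ] F [-0.72  0.19  0.5 ] grip 0.4
```

Call:
arm_command(targets=[[[0,0,0,6,-2,0,1],[0,0,0,10,-2,0,1],[0,0,0,13,-2,0,1],[0,0,0,16,-2,0,1],[0,0,0,19,-2,0,1],[0,0,0,22,-2,0,1],[0,0,0,25,-2,0,1],[0,0,0,28,-2,0,1],[0,0,0,31,-2,0,1],[0,0,0,34,-2,0,1],[0,0,0,37,-2,0,1],[0,0,0,40,-2,0,1],[0,0,0,43,-2,0,1],[0,0,0,46,-2,0,1],[0,0,0,46,-2,0,1],[0,0,0,46,-2,0,1]]])

```text
t: 12.55
eef_pos: [501.6, -49.3, 351.7]
orientation: [3.131, -0.004, 1.213]
force: [0.1, -0.6, -1.1]
grip_width: -0.1
```

```bash
cat > lw.py <<'E'
from fit import *
import sys
now(); f=grab("side")
a=f["frame"][142:232,280:380][:,:,::-1]; a=cv2.resize(a,(800,720),interpolation=cv2.INTER_CUBIC)[:600]; cv2.imwrite("pics/"+sys.argv[1],a)
for q in(0.05,-.3,-.4,-.45,-.5): print(q,((px(f,T(s,balls(q)))-[280,142]+.5)*8-.5).round().astype(int).tolist())
E
python3 lw.py c9.png
```

```text
t 12.55 tip stand [-56.  -14.6 178.7] F [ 0.09 -0.58 -1.11] grip -0.1
0.05 [[519, 315], [413, 463], [379, 644], [450, 666], [548, 523], [583, 352]]
-0.3 [[483, 347], [389, 532], [394, 673], [484, 632], [570, 460], [572, 318]]
-0.4 [[472, 361], [385, 551], [400, 678], [494, 619], [575, 443], [567, 312]]
-0.45 [[467, 368], [383, 560], [403, 679], [499, 612], [577, 434], [564, 310]]
-0.5 [[461, 375], [381, 569], [407, 680], [504, 605], [578, 426], [561, 308]]
```

View pics/c9.png

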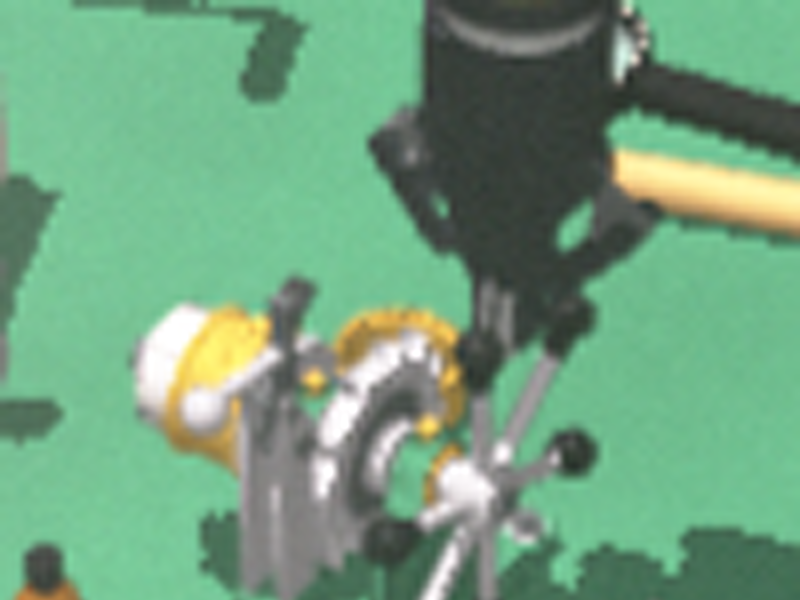

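Call:
arm_command(targets=[[[0,0,0,3,0,0,1],[0,0,0,6,0,0,1],[0,0,0,8,0,0,1],[0,0,0,10,0,0,1],[0,0,0,10,0,0,1],[0,0,0,10,0,0,1],[0,0,0,10,0,0,1],[0,0,0,-2,0,0,1],[0,0,0,-12,0,0,1],[0,0,0,-15,0,-10,1],[0,0,0,-15,0,-50,1],[0,0,0,-15,0,-100,1],[0,0,0,-15,0,-100,1],[0,0,0,-15,0,-100,1]]])

```text
t: 14.0
eef_pos: [495.2, -63.7, 454.4]
orientation: [3.126, -0.005, 1.213]
force: [-0.3, 0.3, 0.4]
grip_width: -0.2
```

```bash
python3 lw.py c10.png
```

```text
t 14.0 tip stand [-56.  -30.3 281.4] F [-0.27  0.31  0.4 ] grip -0.2
0.05 [[519, 315], [413, 463], [379, 644], [450, 666], [548, 523], [583, 352]]
-0.3 [[483, 347], [389, 532], [394, 673], [484, 632], [570, 460], [572, 318]]
-0.4 [[472, 361], [385, 551], [400, 678], [494, 619], [575, 443], [567, 312]]
-0.45 [[467, 368], [383, 560], [403, 679], [499, 612], [577, 434], [564, 310]]
-0.5 [[461, 375], [381, 569], [407, 680], [504, 605], [578, 426], [561, 308]]
```

View pics/c10.png

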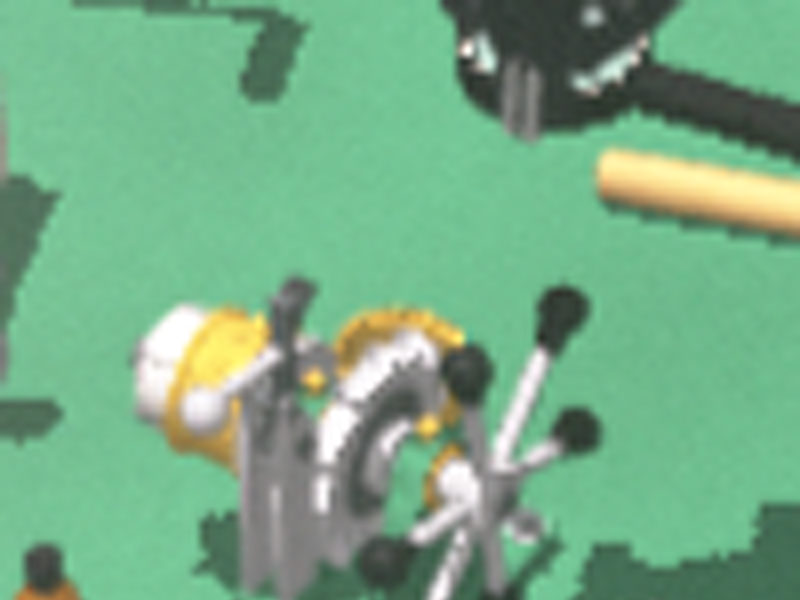

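Call:
arm_command(targets=[[[0,0,0,45,14,0,1],[0,0,0,90,28,0,1],[0,0,0,135,42,0,1],[0,0,0,180,56,0,1],[0,0,0,195,56,0,1],[0,0,0,195,56,0,1],[0,0,0,195,56,0,1],[0,0,0,195,56,40,1],[0,0,0,195,56,66,1],[0,0,0,195,56,66,1],[0,0,0,195,56,66,1],[0,0,0,195,56,66,1]]])

```text
t: 15.25
eef_pos: [616.8, 98.7, 390.2]
orientation: [3.126, -0.006, 1.212]
force: [0.7, -0.7, -0.0]
grip_width: -0.1
```

```bash
python3 -c "
from fit import *
now()"
```

```text
t 15.25 tip stand [  0.  164.8 217.2] F [ 0.73 -0.66 -0.  ] grip -0.1
```

Call:
arm_command(targets=[[[0,0,0,-10,0,2,1],[0,0,0,-17,0,2,1],[0,0,0,-21,0,2,1],[0,0,0,-25,0,-1,1],[0,0,0,-29,0,-4,1],[0,0,0,-33,0,-7,1],[0,0,0,-37,0,-9,1],[0,0,0,-41,0,-12,1],[0,0,0,-44,0,-14,1],[0,0,0,-47,0,-15,1],[0,0,0,-50,0,-16,1],[0,0,0,-53,0,-17,1],[0,0,0,-56,0,-18,1],[0,0,0,-56,0,-18,1],[0,0,0,-45,0,-50,1],[0,0,0,-40,0,-90,1],[0,0,0,-40,0,-90,1],[0,0,0,-40,0,-90,1]]])

```text
t: 17.05
eef_pos: [601.4, 61.4, 481.8]
orientation: [3.124, -0.007, 1.212]
force: [-0.8, 0.2, -0.7]
grip_width: 0.0
```

```bash
python3 lw.py c11.png
```

```text
t 17.05 tip stand [ -0.7 124.7 308.8] F [-0.82  0.17 -0.68] grip 0.0
0.05 [[519, 315], [413, 463], [379, 644], [450, 666], [548, 523], [583, 352]]
-0.3 [[483, 347], [389, 532], [394, 673], [484, 632], [570, 460], [572, 318]]
-0.4 [[472, 361], [385, 551], [400, 678], [494, 619], [575, 443], [567, 312]]
-0.45 [[467, 368], [383, 560], [403, 679], [499, 612], [577, 434], [564, 310]]
-0.5 [[461, 375], [381, 569], [407, 680], [504, 605], [578, 426], [561, 308]]
```

View pics/c11.png

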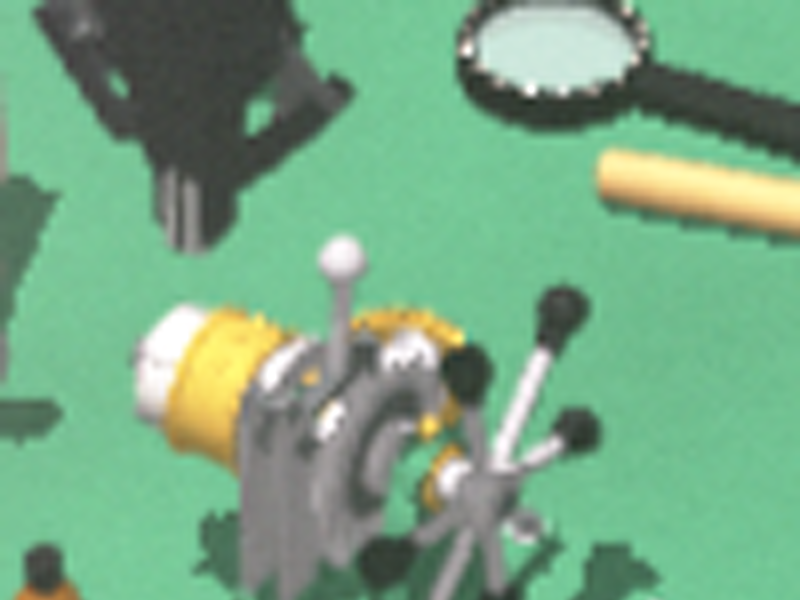

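```bash
python3 - <<'E'
from fit import *
f=grab("side"); save(f,"end.png")
a=cv2.imread("pics/side1.png").astype(float); b=f["frame"][:,:,::-1].astype(float)
for im in(a,b):
    r=im[165:182,315:331]; m=np.clip(r[:,:,2]-120,0,None); m[11:]=0  # red high on grey, low on green
    y,x=np.mgrid[165:182,315:331]; print((m*x).sum()/m.sum(),(m*y).sum()/m.sum(),m.sum())
print({p:px(f,T(s,pb(p)))[0].round(2).tolist() for p in(0,.05,.15)}); now()
E
```

```text
322.2051401869159 173.3429906542056 2140.0
322.1260675071167 173.30947539650265 2459.0
{0: [322.52, 174.2], 0.05: [322.04, 174.11], 0.15: [321.02, 174.1]}
t 17.15 tip stand [ -1.7 124.1 305.7] F [ 0.21 -0.43  0.2 ] grip -0.2
```

```bash
python3 -c "
from plant import hand_in
print(hand_in())"
```

```text
the job is handed in; nothing more can be done
None
```

The wheel is one notch back with the pawl locked in that notch, and the job was handed in at about 17 s of the 59 s allowed. No verdict was reported.

- **What I did:** I used closed fingertips throughout. I threw the pawl onto its back stop and pushed the top star ball until the wheel stood one notch back. Then I tipped the pawl over so it fell into the notch.
- **Last checks:**
  - Wheel: about -0.46 rad by the star-ball pixels, inside the -0.57 to -0.36 window.
  - Pawl ball: within 0.1 px of its starting seated position, so the pawl should be within about 0.01 rad of it.
  - Robot: the gripper was clear at about 306 mm tip height, and the force reading was only noise.
- **What went wrong:** In the first try at the pawl, the stepped finger backs rode onto its ball. The wrist force showed about 10 N up and 6 N sideways. I backed off and let the pawl drop, then turned the gripper 90° and pushed with the flat finger sides, which worked cleanly.
- **Not measured:** I did not measure bystander positions after the moves; the oil bottle, magnifier and hammer handle looked unmoved in the last picture, which did not show the rest. The fingers stayed well above them.

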